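# Check a lead screw with a thread comb leaf

## Task

Find the comb leaf whose teeth match the screw in the checking stand, lay it on the stand's deck with its teeth facing the screw but still clear of the threads, and let go of it. Then, without gripping it, push it from behind until its teeth are fully home in the threads along their whole length, and draw the fingers back off it. Last, check that it sits flat by pressing its back towards the screw firmly but briefly near its left end (left as seen from the robot), then near its right end; leave it seated on the deck, and do not disturb the other leaf or the things around.

Things in the scene. Friction and masses are not known exactly. Their poses are not given: they have to be found in the camera images.
- stand: Fixed checking stand: grey base plate 150 x 270 x 8 mm, bare aluminium deck, and behind it a coarse steel screw held level in two end blocks. Origin on the bench; x points from the deck to the screw (away from the robot), y along the screw, z up. Deck top flat at z 31 mm, x -65 to +26, y +-85 mm. End blocks at x 22 to 78, y +-99 to +-125 mm, 60 mm high with bolt heads.
- screw_mid (a point): Middle of the screw's axis: stand x 50, y 0, z 34 mm; axes as the stand's. Screw: outer diameter 44 mm (top at z 56 mm), V thread of pitch 12 mm, 7 mm deep, formed as rings; grooves centred at y 0, +-12, +-24 ... +-72 mm, crests midway between; threaded from y -83 to +83 mm.
- thread_face (a point): Point on the stand at the middle of the line of thread crests that faces the deck: stand x 28, y 0, z 34 mm. Axes as the stand's. The groove bottoms lie 7 mm farther along x.
- coarse_leaf: Loose steel comb leaf that matches the screw: 8 large teeth 12 mm apart, 7 mm long. Starts flat on the bench left or right of the stand, teeth roughly away from the robot. Origin underside centre; x to the teeth, y along their row, z up. Plate 6 mm thick, x -25 to +20, y +-48 mm; teeth x 20 to 27, centred at y +-6, +-18, +-30, +-42 mm. About 0.3 kg.
- rib (a point): Middle of the top of the coarse leaf's upright thumb rib: leaf x -20, y 0, z 30 mm. The rib runs along the leaf's whole back, 10 mm thick (x -25 to -15), 96 mm long, top 30 mm above the underside: grasp it across from above. Its rear face (x -25) goes straight down to the underside and is where to push.
- tooth_left (a point): Tip of the coarse leaf's end tooth on its +y side: leaf x 27, y 42, z 3 mm (half the plate's thickness). With the leaf fully home the tips lie about 6 mm past the crest line, at stand x about 34 mm. The sloped flanks guide the leaf sideways by up to half a pitch; pushing it in may take 5 to 20 N.
- tooth_right (a point): Tip of the coarse leaf's end tooth on its -y side: leaf x 27, y -42, z 3 mm.
- fine_leaf: The other loose steel leaf, with the same plate and rib but 16 small teeth, 6 mm apart, 3.4 mm long; it does not match the screw. Starts on the bench on the other side of the stand. Same origin and axes. Leave it alone.
- slide_box: Closed blue slide box with white lid, 102 x 87 x 38 mm, loose on the bench beyond the work; origin underside centre. Bystander.
- reagent_jar: Closed amber jar, 70 mm across, 100 mm high, loose; origin underside centre. Bystander.
- dish: Clear covered dish, 94 mm across, 24 mm high, loose; origin underside centre. Bystander.
Not all that is in view belongs to the job. What is shaped like the coarse_leaf but brown or yellow is not meant.

How it is judged:
On the way, in this order (a step that is already met when the one before it is completed fails the run):
1. the matching leaf lies flat on the deck, let go and still, its end tooth tips still short of the thread crests (z of tooth_left in the frame of stand between 0.031 and 0.037 m and z of tooth_right in the frame of stand between 0.031 and 0.037 m and angle between coarse_leaf's own z axis and vertical below 0.05 rad and contact force between the fingers and coarse_leaf below 0.2 N and linear speed of coarse_leaf below 0.02 m/s and x of tooth_left in the frame of stand between -0.04 and 0.029 m and x of tooth_right in the frame of stand between -0.04 and 0.029 m), for 0.2 s.
2. the leaf is fully home in the threads (both end tooth tips within 2 mm of full depth, every tooth on the thread) and the fingers are off it (z of tooth_left in the frame of stand between 0.031 and 0.037 m and z of tooth_right in the frame of stand between 0.031 and 0.037 m and angle between coarse_leaf's own z axis and vertical below 0.05 rad and x of each of tooth_left, tooth_right in the frame of stand above 0.032 m and y of tooth_left in the frame of stand below 0.077 m and y of tooth_right in the frame of stand above -0.077 m and contact force between the fingers and coarse_leaf below 0.2 N and linear speed of coarse_leaf below 0.02 m/s), for 0.2 s.
3. its back is pressed towards the screw with more than 2 N at least 18 mm left of its middle, while it stays home (z of tooth_left in the frame of stand between 0.031 and 0.037 m and z of tooth_right in the frame of stand between 0.031 and 0.037 m and angle between coarse_leaf's own z axis and vertical below 0.05 rad and x of each of tooth_left, tooth_right in the frame of stand above 0.032 m and y of tooth_left in the frame of stand below 0.077 m and y of tooth_right in the frame of stand above -0.077 m and y of the grasp point in the frame of coarse_leaf above 0.018 m and x of the grasp point in the frame of coarse_leaf below -0.022 m and contact force between the fingers and coarse_leaf above 2 N), for 0.02 s.
4. its back is pressed the same way at least 18 mm right of its middle, while it stays home (z of tooth_left in the frame of stand between 0.031 and 0.037 m and z of tooth_right in the frame of stand between 0.031 and 0.037 m and angle between coarse_leaf's own z axis and vertical below 0.05 rad and x of each of tooth_left, tooth_right in the frame of stand above 0.032 m and y of tooth_left in the frame of stand below 0.077 m and y of tooth_right in the frame of stand above -0.077 m and y of the grasp point in the frame of coarse_leaf below -0.018 m and x of the grasp point in the frame of coarse_leaf below -0.022 m and contact force between the fingers and coarse_leaf above 2 N), for 0.02 s.
At the end, for the whole second after the job is handed in: The coarse leaf lies flat on the deck (within 0.05 rad), at rest and untouched, both end tooth tips within 2 mm of full depth in the threads (stand x above 32 mm) and every tooth on the threaded length; the other leaf and the bystanders are where they were (within 30 mm) (all of step 2).
It fails at once if the leaf is gripped, or pushed otherwise than from behind its back, once its teeth are in the threads (z of tooth_left in the frame of stand between 0.031 and 0.037 m and z of tooth_right in the frame of stand between 0.031 and 0.037 m and angle between coarse_leaf's own z axis and vertical below 0.05 rad and x of each of tooth_left, tooth_right in the frame of stand above 0.03 m and y of tooth_left in the frame of stand below 0.09 m and y of tooth_right in the frame of stand above -0.09 m and x of the grasp point in the frame of coarse_leaf above -0.022 m and contact force between the fingers and coarse_leaf above 1 N).
It fails at once if the other leaf is moved more than 30 mm (distance of fine_leaf from where it was at the start of the episode above 0.03 m).
It fails at once if the slide box is moved more than 30 mm (distance of slide_box from where it was at the start of the episode above 0.03 m).
It fails at once if the jar is moved more than 30 mm (distance of reagent_jar from where it was at the start of the episode above 0.03 m).
It fails at once if the dish is moved more than 30 mm (distance of dish from where it was at the start of the episode above 0.03 m).
It also fails if it takes over 61 s, if anything falls off the work surface, if the arm or the gripper's body presses on something with over 40 N, if the wrist force passes 120 N, or if a joint passes its speed limit or range.

## Robot

A 7-joint arm with a two-finger parallel gripper is mounted at the origin on the work surface. World frame = base frame: x ahead of the robot, y to its left, z up, the work surface at z = 0. Lengths are in m, angles in rad, forces in N, time in s.
With the tool pointing down it reaches from about 0.35 to 0.775 m from the base axis. Payload 3.1 kg.
Tool frame: the origin (TCP) lies on the front face of the gripper's body, between the roots of the fingers; the fingertips stand 73 mm ahead of it and the grasp point (between the pads) lies 54 mm ahead of it; z points along the fingers, y is the direction in which the jaws open and shut (so a half turn about z gives the same grasp; the last joint's range is limited). The gripper opens to 85 mm and grips with 20 to 120 N. Pads are 22 mm wide; open, the fingers measure 114 mm over their backs; the gripper's body (76 mm by 85 mm) begins 54 mm behind the grasp point. The pads swing forward as they close: fully open they stand 13 mm farther back than shut.
Start: joints at [-1.349, 0.311, 0.014, 1.512, -0.004, 1.319, -0.027], TCP at [0.143, 0.531, 0.304] pointing down, gripper open.
Joint ranges: [-2.7, 2.7], [-0.3, 1.91], [-1.27, 1.3], [0.12, 2.57], [-1.44, 4.58], [0.2, 2.03], [-3.05, 3.05]. Speed limits (rad/s): [2.79, 2.79, 3.14, 3.14, 3.14, 3.14, 3.14].

## Interface

Orientations are given as a unit quaternion [x, y, z, w].
In Python, from bench import bot, grab_frame gives the robot as it stands.
- The arm moves only by the tool apply_moves, never from a script. Its argument "targets" is a list of rows, each a list of 7 numbers: the turn, a rotation vector about the tool's x, y, z in rad, then the shift along the tool's x, y, z in m, then the finger opening in m, from 0 to 0.0854. In form: [[ax, ay, az, x, y, z, claw], ...]. A call has 1 to 10 rows; each row shifts and turns the commanded pose from where the row before left it, along the tool's axes as they then stand; what a row does not reach is not made up. A row lasts 1/8 s, in which the tool goes at most 62.5 mm and 10.7 degrees, less where a joint would pass 70% of its speed; a pose out of reach is approached as far as the arm can. A call is refused whole if a number of a shift passes 0.0625 or a number of a turn 0.188, either way. A call with a gripper value outside its range is refused whole. The fingers move at their own pace and stop on an object; the grip force is fixed at half the most. Time passes only in rows, so rows that do not move let the fingers close. It gives the time, the measured TCP pose, the force and the opening at its end, in the units of the state.
- bot.get_state(): the state, without advancing time (a new reading comes with each control period).
- grab_frame(name): name is "side" or "top"; returns a dict with "color" (480x640x3 uint8, red, green, blue), "mtx" (3x3 intrinsics, pixels), "rvec" (rotation vector, rad) and "tvec" (3), from world to camera coordinates, as OpenCV has them. Camera axes: x right, y down, z forward; pixel columns grow to the right and rows downward; lengths in m; the calibration is good to about 2 mm. A picture is of the moment at which its call begins. There is no depth.
- bot.job_done(): hands the job in, once; it reports no verdict.
The state is a dict: "time": time; "qpos": joint angles; "joint_vel": joint speeds; "tau": joint torques, N m; "eef_pos": TCP position; "tool_rot": TCP orientation; "force": force on the tool from outside, world axes, zero at the start; "moment": the same for the moment, N m; "opening": opening from 0.0 (shut) to 1.0 (fully open).
Only numpy, scipy, OpenCV 4.12 (cv2) and the standard library are available. Lean on these libraries where they do the work, as an engineer would, in place of code of your own. Each camera call takes 0.05 s, during which the arm holds its last target.

## Working session

There is one attempt and no reset: what is moved stays moved. The work goes in short steps, Python scripts to look and compute and a tool call to move; the robot and the scene stay as the last step left them, time stands still between calls to the robot, and variables do not carry over. Pictures are saved under pics/ and viewed, and the job is handed in when it is done.

Besides the shell and the picture viewer there is one more tool, called after ">>>" as a command line: name --pt "numbers of a row" for each row, then --argument value for the rest. apply_moves: Moves the arm, as the interface text tells. Its arguments: {"type":"object","properties":{"targets":{"type":"array","items":{"type":"array","items":{"type":"number"}}}},"required":["targets"]}

```bash
mkdir -p pics; ls
cat > h.py <<'E'
import numpy as np,cv2
from scipy.spatial.transform import Rotation as R
from bench import bot,grab_frame
def snap(n,f):
    d=grab_frame(n); cv2.imwrite(f'pics/{f}.png',d['color'][:,:,::-1]); np.savez(f'pics/{f}.npz',**d); return d
def ld(f): return dict(np.load(f'pics/{f}.npz'))
def ray(d,p):
    Rm=cv2.Rodrigues(d['rvec'].astype(float))[0]; c=-Rm.T@d['tvec'].reshape(3)
    u=cv2.undistortPoints(np.array([[p]],float),d['mtx'],None)[0,0]
    return c,Rm.T@np.array([u[0],u[1],1])
def onz(d,p,z):
    c,v=ray(d,p); return c+v*(z-c[2])/v[2]
def proj(d,P): return cv2.projectPoints(np.array(P,float).reshape(-1,1,3),d['rvec'].astype(float),d['tvec'].astype(float),d['mtx'],None)[0].reshape(-1,2)
E
python3 - <<'E'
from h import *
a=snap('top','t0');b=snap('side','s0')
for d in(a,b):
    print(d['mtx'],ray(d,(320,240)))
print(bot.get_state())
E
```

```text
pics
[[588.47528851   0.         323.91526702]
 [  0.         588.47528851 236.43228749]
 [  0.           0.           1.        ]] (array([0.48028388, 0.04488981, 1.44992353]), array([ 0.05383533,  0.00108954, -0.9985898 ]))
[[509.52413693   0.         320.27025632]
 [  0.         509.52413693 241.71903608]
 [  0.           0.           1.        ]] (array([-0.05635654, -0.57431081,  0.60062625]), array([ 0.60237815,  0.59250869, -0.53486978]))
{'time': 0.1, 'qpos': array([-1.3487002 ,  0.31163876,  0.01400571,  1.51292972, -0.00441919,
        1.31921929, -0.02719562]), 'joint_vel': array([-0.00017385, -0.00223416,  0.00089728, -0.00328989, -0.00045766,
       -0.00199757, -0.00065173]), 'tau': array([ 7.91002112e-04, -3.80853152e+01,  1.46753951e-01, -2.31244057e+01,
        1.22897245e-02,  8.03715549e-03,  1.40555940e-05]), 'eef_pos': array([0.14325781, 0.53047802, 0.30292005]), 'tool_rot': array([ 1.31484232e-01,  9.91317672e-01, -1.07699512e-03, -1.04794422e-04]), 'force': array([-0.43331041,  0.72368227,  0.09839311]), 'moment': array([ 0.02333714, -0.04341875,  0.03292136]), 'opening': 1.0016272922390843}
```

View pics/t0.png

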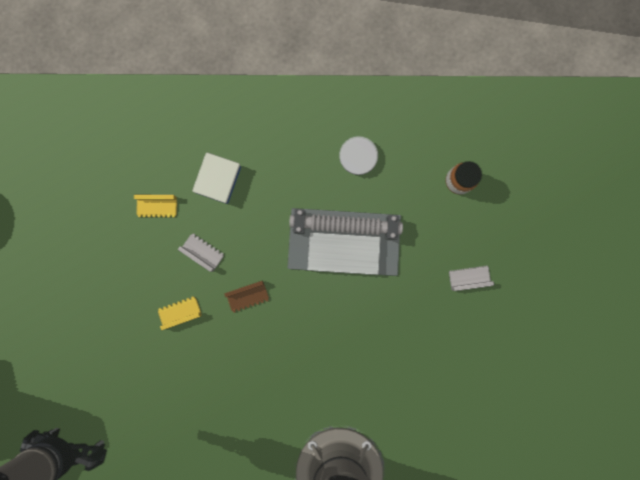

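View pics/s0.png

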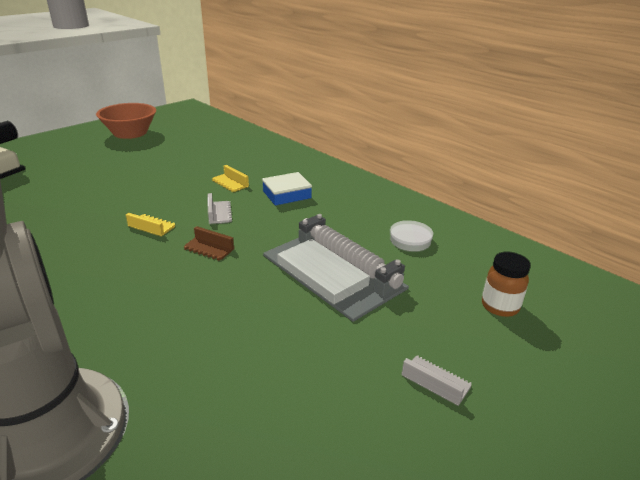

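Run:
```python
import cv2,numpy as np
t=cv2.imread('pics/t0.png')
a=cv2.resize(t[225:280,170:235],(390,330),interpolation=cv2.INTER_CUBIC)
b=cv2.resize(t[250:305,440:505],(390,330),interpolation=cv2.INTER_CUBIC)
c=cv2.resize(t[200:285,280:410],(390,255),interpolation=cv2.INTER_CUBIC)
cc=np.zeros((255,780,3),np.uint8);cc[:,:390]=c
cv2.imwrite('pics/c0.png',np.vstack([np.hstack([a,b]),cc]))
```

```text
(no output)
```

View pics/c0.png

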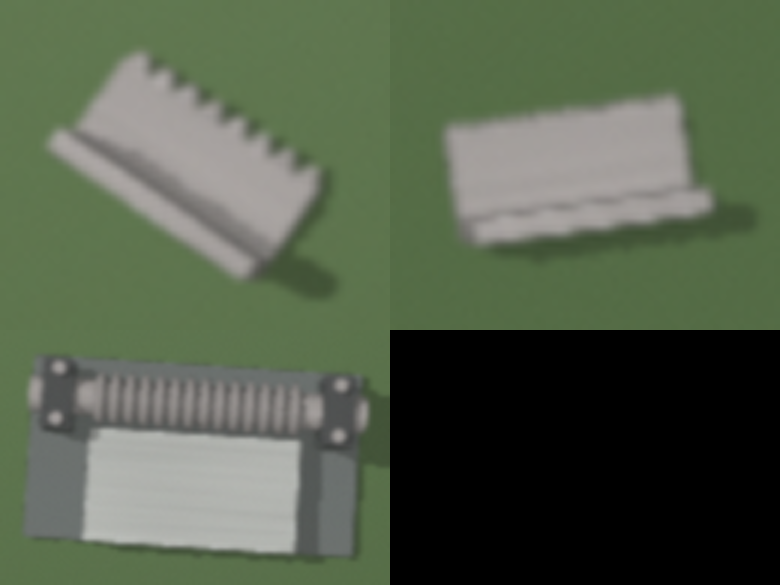

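Run:
```python
from h import *
d=ld('t0');im=d['color'];hsv=cv2.cvtColor(im,cv2.COLOR_RGB2HSV)
print(hsv[255,345],hsv[245,205],hsv[258,200],hsv[225,345])
def big(m,box):
    z=np.zeros_like(m);x0,y0,x1,y1=box;z[y0:y1,x0:x1]=m[y0:y1,x0:x1]
    c=max(cv2.findContours(z,cv2.RETR_EXTERNAL,cv2.CHAIN_APPROX_NONE)[0],key=cv2.contourArea);return c
m=((hsv[...,1]<60)&(hsv[...,2]>150)).astype(np.uint8)*255
c=big(m,(285,228,405,285)); r=cv2.minAreaRect(c); bx=cv2.boxPoints(r);print('deck',r)
P=np.array([onz(d,p,.031) for p in bx]);print(P.round(4),P.mean(0));
for i in range(4):
    e=P[(i+1)%4]-P[i];print(np.linalg.norm(e),np.degrees(np.arctan2(e[1],e[0])))
m=(hsv[...,1]<60).astype(np.uint8)*255
c=big(m,(170,225,235,280));print('leaf area',cv2.contourArea(c));print(cv2.minAreaRect(c), cv2.approxPolyDP(c,1.5,True).reshape(-1,2).tolist())
s=ld('s0')['color']
cv2.imwrite('pics/c1.png',np.hstack([cv2.resize(im[225:280,170:235,::-1],(400,338),interpolation=cv2.INTER_CUBIC),cv2.resize(s[180:235,185:250,::-1],(400,338),interpolation=cv2.INTER_CUBIC)]))
```

```text
[ 38   6 178] [ 13  11 157] [ 15  13 118] [ 12  11 114]
deck ((343.2140197753906, 253.07586669921875), (69.92605590820312, 37.05270767211914), 3.5763344764709473)
[[ 0.4858  0.077   0.031 ]
 [ 0.575   0.072   0.031 ]
 [ 0.5653 -0.0967  0.031 ]
 [ 0.4761 -0.0911  0.031 ]] [ 0.52557004 -0.00973192  0.031     ]
0.08937900336228088 -3.2062456780876833
0.16898946614546517 -93.28429392629735
0.08940249880057738 176.3842637602072
0.16835054656737297 86.7081905969337
leaf area 901.0
((200.7307586669922, 251.65383911132812), (42.989261627197266, 23.574756622314453), 33.690067291259766) [[190, 234], [184, 243], [178, 247], [178, 250], [207, 270], [212, 271], [223, 257], [223, 253], [194, 233]]
```

View pics/c1.png

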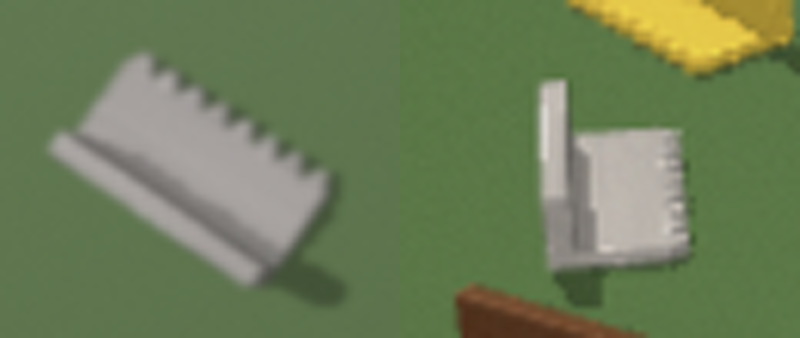

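Run:
```python
from h import *
d=ld('t0');k=400/65
def px(p): return ((p[0]+.5)/k-.5+170,(p[1]+.5)/k-.5+225)
rib=np.array([onz(d,px(p),.030) for p in [(47,149),(66,129),(270,267),(250,287)]])
print(rib.round(4),'center',rib.mean(0))
for a,b in((0,3),(1,2),(0,1),(3,2)):
    e=rib[b]-rib[a];print(np.linalg.norm(e),np.degrees(np.arctan2(e[1],e[0])))
t=np.array([onz(d,px(p),.006) for p in [(140,52),(328,177)]])
e=t[1]-t[0];print(t.round(4),np.linalg.norm(e),np.degrees(np.arctan2(e[1],e[0])))
s=ld('s0')
def ps(p): return ((p[0]-400+.5)/k-.5+185,(p[1]+.5)/k-.5+180)
for p in [(540,85),(566,80),(570,195),(545,198)]: print('side rib',onz(s,ps(p),.030).round(4))
```

```text
[[0.5338 0.3905 0.03  ]
 [0.5417 0.3832 0.03  ]
 [0.4881 0.3025 0.03  ]
 [0.4803 0.3102 0.03  ]] center [0.51097022 0.3466192  0.03      ]
0.0965494183948297 -123.70498529024873
0.09690509878266522 -123.58807785399313
0.010727376813424309 -42.737671592768336
0.010983124619043449 -44.40739940570773
[[0.5736 0.3601 0.006 ]
 [0.5241 0.2844 0.006 ]] 0.09045357382891689 -123.18272494587931
side rib [0.5333 0.3922 0.03  ]
side rib [0.5433 0.389  0.03  ]
side rib [0.4912 0.3106 0.03  ]
side rib [0.4832 0.3149 0.03  ]
```

```bash
cat >> h.py <<'E'
def plan(pos,yaw):
    """remaining: turn needed (tool rotvec, total) and shift in tool axes after the turn"""
    s=bot.get_state(); Rc=R.from_quat(s['tool_rot'])
    y=np.radians(yaw); ty=np.array([np.cos(y),np.sin(y),0]);tz=np.array([0,0,-1.]);tx=np.cross(ty,tz)
    Rt=R.from_matrix(np.c_[tx,ty,tz])
    print('turn',(Rc.inv()*Rt).as_rotvec().round(4),'shift after turn',Rt.inv().apply(np.array(pos)-s['eef_pos']).round(4),'shift now',Rc.inv().apply(np.array(pos)-s['eef_pos']).round(4))
    print('t',s['time'],'pos',s['eef_pos'].round(4),'f',s['force'].round(2),'op',round(s['opening'],3),'q',s['qpos'].round(2))
YAW=-3.4
def st(x,y,z):
    a=np.radians(YAW);ux=np.array([np.cos(a),np.sin(a),0]);uy=np.array([-ux[1],ux[0],0])
    O=np.array([.5256,-.0097,0])+.0195*ux
    return O+x*ux+y*uy+np.array([0,0,z])
E
python3 - <<'E'
from h import *
plan((.512,.348,.16),-33.5)
d=ld('t0');im=cv2.cvtColor(d['color'],cv2.COLOR_RGB2BGR)
k=6;x0,y0=285,205
im=cv2.resize(im[y0:285,x0:410],None,fx=k,fy=k,interpolation=cv2.INTER_CUBIC)
def mark(P,c):
    for p in proj(d,P): cv2.circle(im,tuple(int(v) for v in ((p-[x0,y0]+.5)*k)),2,c,-1)
mark([st(.050,.012*i,.049) for i in range(-6,7)],(0,0,255))
mark([st(x,y,.031) for x in(-.065,.026) for y in(-.085,.085)],(255,0,0))
mark([st(x,y,.060) for x in(.022,.078) for y in(-.125,-.099,.099,.125)],(0,255,255))
cv2.imwrite('pics/m0.png',im)
E
```

```text
turn [-1.4000e-03  2.1000e-03  1.8917e+00] shift after turn [0.0514 0.4082 0.1429] shift now [-0.4036 -0.0797  0.1431]
t 0.1 pos [0.1433 0.5305 0.3029] f [-0.43  0.72  0.1 ] op 1.002 q [-1.35  0.31  0.01  1.51 -0.    1.32 -0.03]
```

View pics/m0.png

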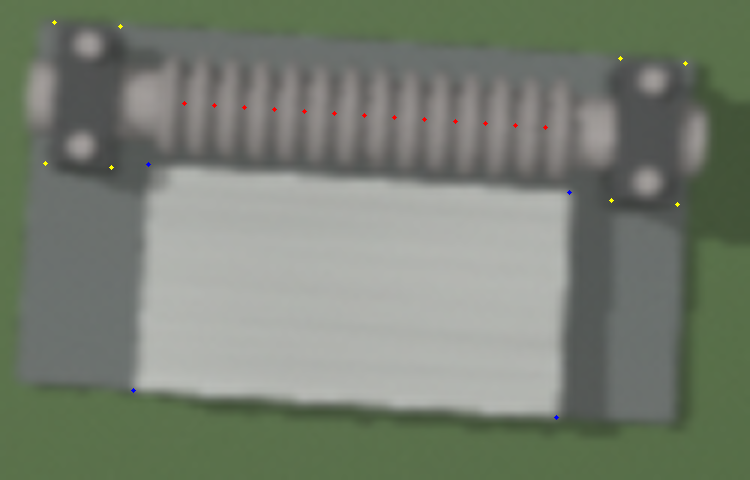

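>>> apply_moves --pt "0 0 0.185 0 0 0 0.05" --pt "0 0 0.185 0 0 0 0.05" --pt "0 0 0.185 0 0 0 0.05" --pt "0 0 0.185 0 0 0 0.05" --pt "0 0 0.185 0 0 0 0.05" --pt "0 0 0.185 0 0 0 0.05" --pt "0 0 0.185 0 0 0 0.05" --pt "0 0 0.185 0 0 0 0.05" --pt "0 0 0.185 0 0 0 0.05" --pt "0 0 0.185 0 0 0 0.05"

```text
time: 1.35
eef_pos: [0.1432, 0.5307, 0.3033]
tool_rot: [0.872, 0.489, -0.0, 0.0]
force: [0.2, 0.1, 0.6]
opening: 0.587
```

Run:
```python
from h import *
plan((.512,.348,.16),-33.5)
d=ld('t0');g=cv2.cvtColor(d['color'],cv2.COLOR_RGB2GRAY).astype(np.float32)
ys=np.arange(-.1,.1,.0005)
for x in (.040,.045,.05,.055):
    p=proj(d,[st(x,y,.052) for y in ys]).astype(np.float32)
    v=cv2.remap(g,p[:,:1],p[:,1:],cv2.INTER_LINEAR)[:,0]
    sel=abs(ys)<.072
    w=np.exp(2j*np.pi*ys[sel]/.012)*(v[sel]-v[sel].mean()); a=w.sum()
    print(x,'dark phase y=',(np.angle(-a)/(2*np.pi)*.012)*1000, abs(a)/sel.sum())
    lo=[round(float(ys[i]*1000),1) for i in range(3,len(v)-3) if v[i]==v[i-3:i+4].min()]
    print(lo)
# end block bolts
```

```text
turn [0.0004 0.0013 0.0357] shift after turn [0.0512 0.4083 0.1433] shift now [0.0368 0.4098 0.1434]
t 1.35 pos [0.1432 0.5307 0.3033] f [0.16 0.07 0.63] op 0.587 q [-1.57  0.32  0.31  1.52 -0.1   1.32 -1.8 ]
0.04 dark phase y= 0.9586962061404058 6.4948892740385595
[-83.5, -71.5, -59.5, -47.5, -35.5, -23.5, -11.5, 0.5, 12.5, 24.5, 36.0, 48.0, 60.0, 72.0]
0.045 dark phase y= 0.9459837383901396 6.522197273924311
[-83.0, -71.0, -59.0, -47.0, -35.0, -23.5, -11.5, 0.5, 12.5, 24.5, 36.5, 48.5, 60.5, 72.5]
0.05 dark phase y= 0.9686169830443057 6.6275379619464925
[-83.0, -71.0, -59.0, -47.0, -35.0, -23.0, -11.0, 1.0, 13.0, 25.0, 36.5, 48.5, 60.5, 72.5]
0.055 dark phase y= 0.9443664047104084 7.320941637750427
[-82.5, -70.5, -58.5, -46.5, -34.5, -22.5, -11.0, 1.0, 13.0, 25.0, 37.0, 49.0, 61.0, 73.0]
```

>>> apply_moves --pt "0 0 0.036 0 0 0 0.05" --pt "0 0 0 0.006 0.045 0.01 0.05" --pt "0 0 0 0.006 0.045 0.01 0.05" --pt "0 0 0 0.006 0.045 0.01 0.05" --pt "0 0 0 0.006 0.045 0.01 0.05" --pt "0 0 0 0.006 0.045 0.01 0.05" --pt "0 0 0 0.006 0.045 0.01 0.05" --pt "0 0 0 0.006 0.045 0.01 0.05" --pt "0 0 0 0.006 0.045 0.01 0.05" --pt "0 0 0 0.006 0.045 0.01 0.05"

```text
time: 2.6
eef_pos: [0.513, 0.354, 0.2132]
tool_rot: [0.879, 0.477, -0.0, -0.0]
force: [0.5, -0.0, 0.7]
opening: 0.585
```

Run:
```python
from h import *
plan((.512,.348,.13),-33.5)
snap('side','s1');snap('top','t1')
```

```text
turn [-0.0006  0.0003  0.0084] shift after turn [-0.0056  0.0025  0.0832] shift now [-0.0056  0.0025  0.0832]
t 2.6 pos [0.513  0.354  0.2132] f [ 0.53 -0.    0.74] op 0.585 q [-0.92  0.54  0.44  1.44 -0.24  1.21 -1.03]
```

View pics/s1.png

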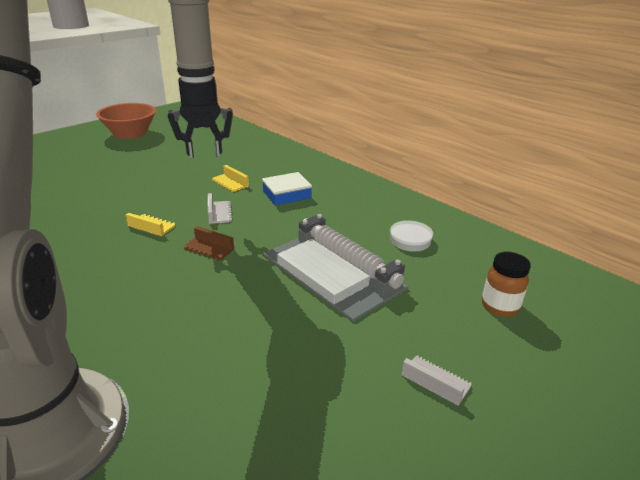

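>>> apply_moves --pt "0 0 0.008 -0.005 0.002 0.02 0.04" --pt "0 0 0 0 0 0.04 0.04" --pt "0 0 0 0 0 0.03 0.04" --pt "0 0 0 0 0 0.02 0.04" --pt "0 0 0 0 0 0.0 0.04"

```text
time: 3.32
eef_pos: [0.5089, 0.3491, 0.1018]
tool_rot: [0.881, 0.473, -0.003, -0.0]
force: [-0.5, -0.7, 0.5]
opening: 0.466
```

Run:
```python
from h import *
plan((.512,.348,.082),-33.5)
s=snap('side','s2');
cv2.imwrite('pics/s2c.png',cv2.resize(s['color'][130:250,140:300,::-1],(800,600),interpolation=cv2.INTER_CUBIC))
```

```text
turn [-0.0024  0.0045 -0.0002] shift after turn [0.0008 0.0032 0.0198] shift now [0.0009 0.0032 0.0198]
t 3.325 pos [0.5089 0.3491 0.1018] f [-0.49 -0.74  0.52] op 0.466 q [-0.9   0.65  0.4   1.57 -0.29  0.99 -0.99]
```

View pics/s2c.png

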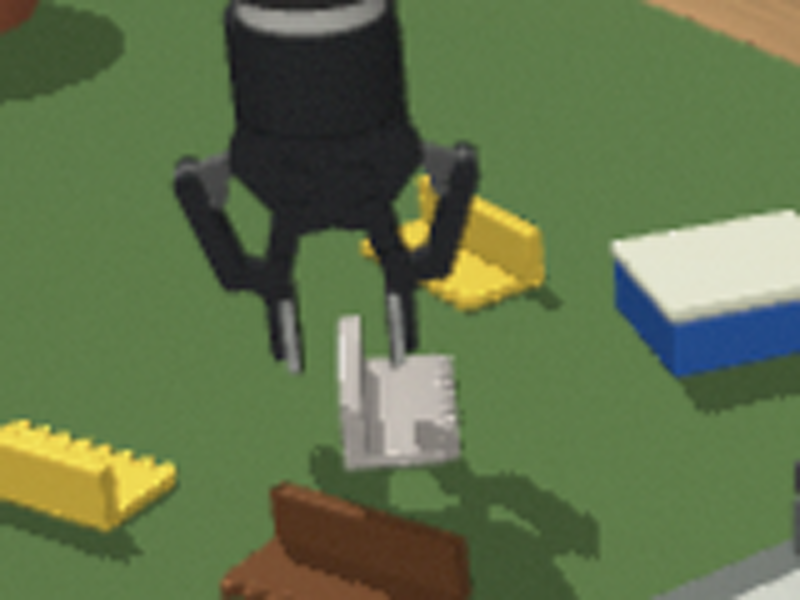

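>>> apply_moves --pt "0 0 0 0.001 0.003 0.01 0.04" --pt "0 0 0 0 0 0.009 0.03" --pt "0 0 0 0 0 0 0.02" --pt "0 0 0 0 0 0 0" --pt "0 0 0 0 0 0 0" --pt "0 0 0 0 0 0 0" --pt "0 0 0 0 0 0 0"

```text
time: 4.25
eef_pos: [0.5137, 0.3486, 0.0849]
tool_rot: [0.881, 0.472, -0.0, -0.0]
force: [-0.6, 0.2, -0.7]
opening: 0.099
```

Run:
```python
from h import *
plan((.512,.348,.20),-3.4)
```

```text
turn [-4.000e-04  1.000e-04 -5.273e-01] shift after turn [-0.0007 -0.0016 -0.1151] shift now [-0.0015 -0.0011 -0.1151]
t 4.25 pos [0.5137 0.3486 0.0849] f [-0.55  0.21 -0.75] op 0.099 q [-0.89  0.67  0.4   1.58 -0.3   0.95 -0.98]
```

>>> apply_moves --pt "0 0 0 0 0 -0.02 0" --pt "0 0 0 0 0 -0.04 0" --pt "0 0 0 0 0 -0.04 0" --pt "0 0 -0.1 0 0 -0.02 0" --pt "0 0 -0.14 0 0 0 0" --pt "0 0 -0.14 0 0 0 0" --pt "0 0 -0.147 0 0 0 0" --pt "0 0 0 0 0 0 0"

```text
time: 5.25
eef_pos: [0.5144, 0.348, 0.206]
tool_rot: [0.729, 0.685, 0.001, 0.0]
force: [0.6, 0.3, -3.3]
opening: 0.099
```

Run:
```python
from h import *
plan(st(-.032,.006,.2),-3.4)
s=snap('side','s3');t=snap('top','t3')
cv2.imwrite('pics/s3c.png',np.hstack([cv2.resize(s['color'][80:230,140:300,::-1],(400,375),interpolation=cv2.INTER_CUBIC),cv2.resize(t['color'][170:320,140:300,::-1],(400,375),interpolation=cv2.INTER_CUBIC)]))
```

```text
turn [ 0.0011 -0.0006 -0.0031] shift after turn [-0.3504  0.0199  0.006 ] shift now [-0.3503  0.021   0.0058]
t 5.25 pos [0.5144 0.348  0.206 ] f [ 0.62  0.25 -3.28] op 0.099 q [-0.84  0.53  0.32  1.46 -0.18  1.18 -0.55]
```

View pics/s3c.png

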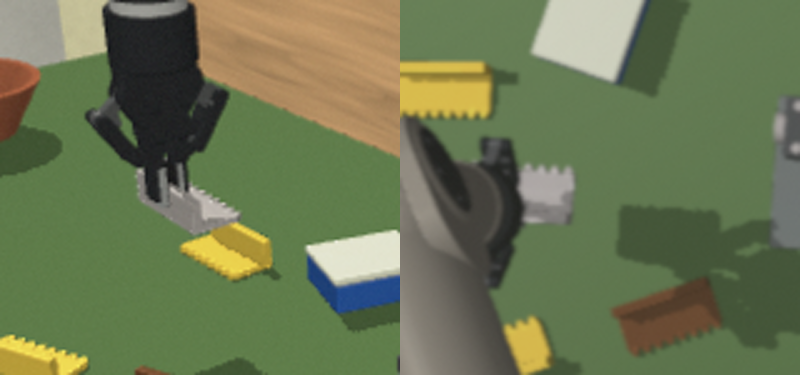

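>>> apply_moves --pt "0 0 -0.003 -0.02 0.002 0 0" --pt "0 0 0 -0.04 0.002 0 0" --pt "0 0 0 -0.045 0.002 0 0" --pt "0 0 0 -0.045 0.002 0 0" --pt "0 0 0 -0.045 0.002 0 0" --pt "0 0 0 -0.045 0.002 0 0" --pt "0 0 0 -0.045 0.002 0 0" --pt "0 0 0 -0.04 0.002 0 0" --pt "0 0 0 -0.025 0.002 0 0" --pt "0 0 0 0 0 0 0"

```text
time: 6.6
eef_pos: [0.511, -0.007, 0.2053]
tool_rot: [0.73, 0.684, -0.001, 0.001]
force: [-0.4, -0.4, -3.3]
opening: 0.105
```

Run:
```python
from h import *
plan(st(-.032,.006,.14),-3.4)
s=snap('side','s4');t=snap('top','t4')
cv2.imwrite('pics/s4c.png',np.hstack([cv2.resize(s['color'][120:300,240:420,::-1],(400,400),interpolation=cv2.INTER_CUBIC),cv2.resize(t['color'][170:310,280:420,::-1],(400,400),interpolation=cv2.INTER_CUBIC)]))
```

```text
turn [ 0.0003  0.0023 -0.0061] shift after turn [0.0042 0.0022 0.0653] shift now [0.0044 0.0021 0.0653]
t 6.6 pos [ 0.511  -0.007   0.2053] f [-0.4  -0.4  -3.35] op 0.105 q [-0.38  0.33  0.45  1.78 -0.16  1.07  0.06]
```

View pics/s4c.png

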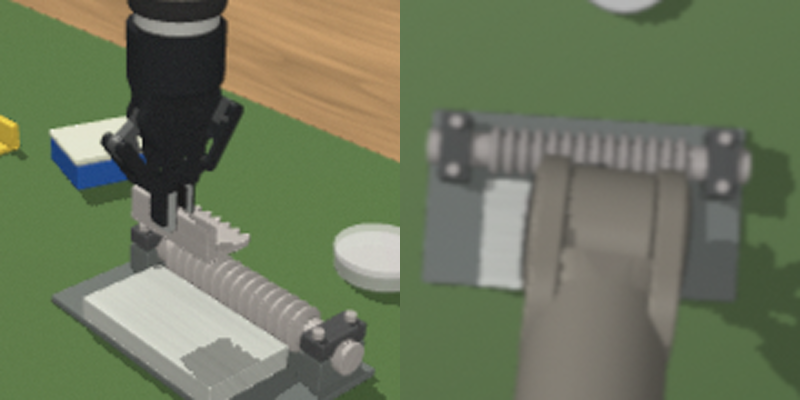

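Run:
```python
from h import *
d=ld('s4');im=np.ascontiguousarray(d['color'][:,:,::-1]);s=bot.get_state()
Rm=R.from_quat(s['tool_rot']).as_matrix()
def L(x,y,z): return s['eef_pos']+Rm@np.array([-y,x+.020,.085-z])  # tool x = -leaf y
print(Rm.round(3))
k=7;x0,y0=295,190
im=cv2.resize(im[y0:y0+70,x0:x0+75],None,fx=k,fy=k,interpolation=cv2.INTER_CUBIC)
for p in proj(d,[L(x,y,z) for x,y,z in [(-.025,-.048,.03),(-.025,.048,.03),(-.025,-.048,0),(-.025,.048,0),(.027,-.042,.003),(.027,.042,.003),(.02,-.048,.006),(-.015,-.048,.03)]]):
    cv2.circle(im,tuple(int(v) for v in ((p-[x0,y0]+.5)*k)),3,(0,0,255),-1)
cv2.imwrite('pics/m4.png',im)
```

```text
[[ 0.059  0.998 -0.   ]
 [ 0.998 -0.059  0.001]
 [ 0.001 -0.    -1.   ]]
```

View pics/m4.png

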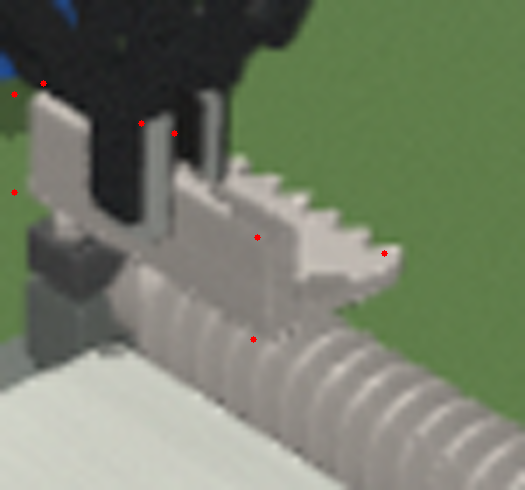

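>>> apply_moves --pt "0 0 -0.006 0.006 0.002 0.02 0" --pt "0 0 0 0 0 0.03 0" --pt "0 0 0 0 0 0.02 0" --pt "0 0 0 0 0 0.01 0" --pt "0 0 0 0 0 0.005 0" --pt "0 0 0 0 0 0 0" --pt "0 0 0 0 0 0 0"

```text
time: 7.58
eef_pos: [0.5149, 0.0039, 0.1207]
tool_rot: [0.725, 0.689, 0.001, 0.001]
force: [0.5, -0.4, -2.4]
opening: 0.097
```

Run:
```python
from h import *
plan(st(-.032,.0075,.116),-3.4)
s=snap('side','s5')
cv2.imwrite('pics/s5c.png',cv2.resize(s['color'][190:310,250:410,::-1],(800,600),interpolation=cv2.INTER_CUBIC))
```

```text
turn [ 0.0018 -0.0003  0.0085] shift after turn [-0.0055 -0.001   0.0047] shift now [-0.0055 -0.0011  0.0047]
t 7.575 pos [0.5149 0.0039 0.1207] f [ 0.55 -0.38 -2.36] op 0.097 q [-0.36  0.44  0.41  1.86 -0.22  0.88  0.11]
```

View pics/s5c.png

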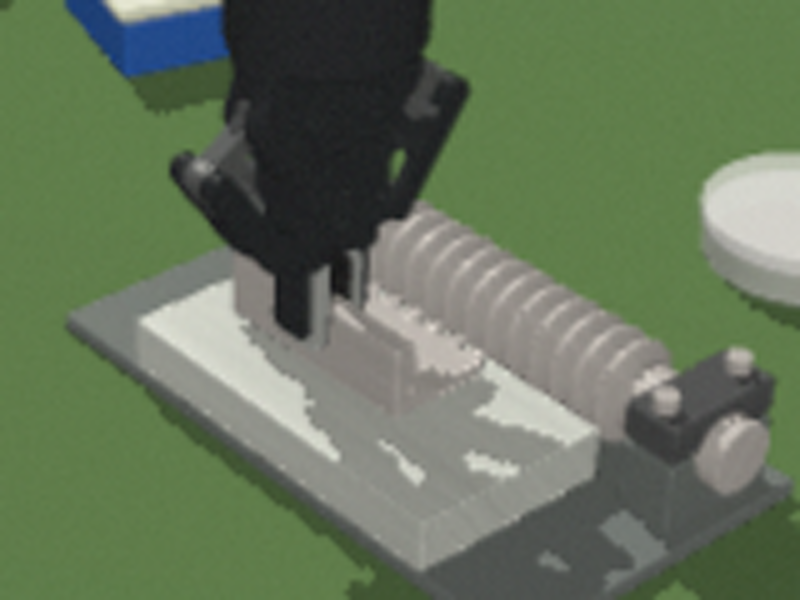

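>>> apply_moves --pt "0 0 0.008 -0.0055 -0.001 0.0 0" --pt "0 0 0 0 0 0.002 0" --pt "0 0 0 0 0 0.002 0" --pt "0 0 0 0 0 0 0"

```text
time: 8.12
eef_pos: [0.513, -0.0016, 0.1158]
tool_rot: [0.728, 0.686, -0.0, 0.0]
force: [0.3, -0.3, -3.4]
opening: 0.101
```

Run:
```python
from h import *
plan(st(-.032,.0075,.116),-3.4)
```

```text
turn [0.     0.0001 0.0004] shift after turn [ 0.0001  0.0005 -0.0002] shift now [ 0.0001  0.0005 -0.0002]
t 8.125 pos [ 0.513  -0.0016  0.1158] f [ 0.31 -0.33 -3.35] op 0.101 q [-0.35  0.45  0.41  1.87 -0.23  0.87  0.12]
```

>>> apply_moves --pt "0 0 0 0 0 0.001 0" --pt "0 0 0 0 0 0 0"

```text
time: 8.38
eef_pos: [0.513, -0.0016, 0.1158]
tool_rot: [0.728, 0.686, 0.0, -0.0]
force: [-3.8, 0.6, 4.6]
opening: 0.098
```

>>> apply_moves --pt "0 0 0 0 0 0.001 0" --pt "0 0 0 0 0 0 0"

```text
time: 8.62
eef_pos: [0.5131, -0.0016, 0.1157]
tool_rot: [0.728, 0.686, 0.0, -0.0]
force: [-5.5, -0.8, 12.1]
opening: 0.1
```

>>> apply_moves --pt "0 0 0 0 0 -0.001 0" --pt "0 0 0 0 0 0 0.02" --pt "0 0 0 0 0 0 0.035" --pt "0 0 0 0 0 0 0.035" --pt "0 0 0 0 0 0 0.035" --pt "0 0 0 0 0 0 0.035" --pt "0 0 0 0 0 0 0.035"

```text
time: 9.5
eef_pos: [0.513, -0.0015, 0.1149]
tool_rot: [0.728, 0.686, 0.0, 0.0]
force: [0.2, -0.2, -0.4]
opening: 0.411
```

Run:
```python
from h import *
plan(st(-.032,.0075,.16),-3.4)
s=snap('side','s6')
cv2.imwrite('pics/s6c.png',cv2.resize(s['color'][190:310,250:410,::-1],(800,600),interpolation=cv2.INTER_CUBIC))
```

```text
turn [ 0.0001 -0.      0.0004] shift after turn [ 0.0001  0.0006 -0.0451] shift now [ 0.0001  0.0006 -0.0451]
t 9.5 pos [ 0.513  -0.0015  0.1149] f [ 0.22 -0.23 -0.39] op 0.411 q [-0.35  0.45  0.41  1.87 -0.23  0.87  0.12]
```

View pics/s6c.png

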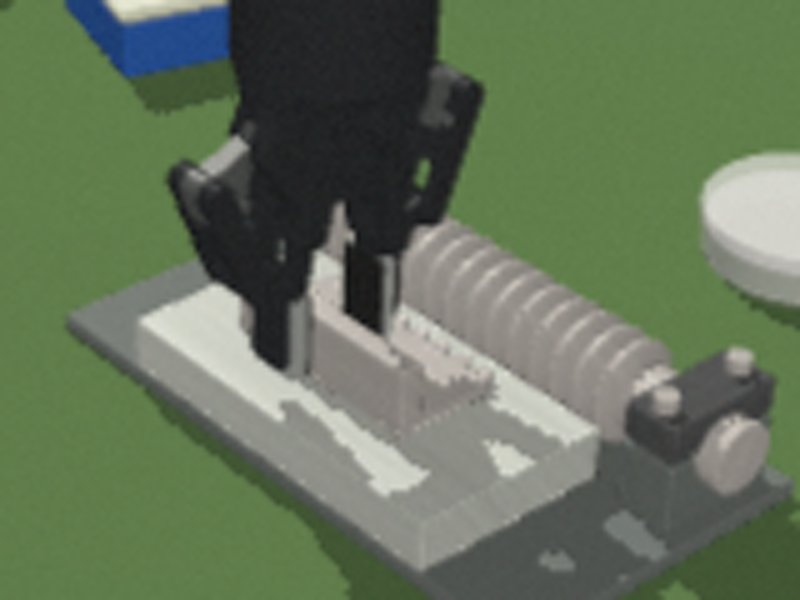

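>>> apply_moves --pt "0 0 0 0 0 -0.02 0.04" --pt "0 0 0 0 0 -0.04 0.045" --pt "0 0 0 0 -0.03 -0.02 0.045" --pt "0 0 0 0 -0.04 0 0.045" --pt "0 0 0 0 -0.04 0 0.045" --pt "0 0 0 0 -0.02 0 0.045" --pt "0 0 0 0 0 0 0.045"

```text
time: 10.42
eef_pos: [0.3821, 0.0063, 0.1949]
tool_rot: [0.727, 0.686, 0.0, -0.001]
force: [-0.1, -0.2, -0.0]
opening: 0.527
```

Run:
```python
from h import *
plan(st(-.032,.0075,.16),-3.4)
s=snap('side','s7');t=snap('top','t7')
cv2.imwrite('pics/s7c.png',np.vstack([cv2.resize(s['color'][190:310,250:410,::-1],(400,300),interpolation=cv2.INTER_CUBIC),cv2.resize(t['color'][200:290,280:400,::-1],(400,300),interpolation=cv2.INTER_CUBIC)]))
```

```text
turn [-0.0004 -0.0011  0.001 ] shift after turn [0.     0.1317 0.0349] shift now [-0.0002  0.1318  0.0348]
t 10.425 pos [0.3821 0.0063 0.1949] f [-0.12 -0.15 -0.02] op 0.527 q [-0.49  0.07  0.45  2.1  -0.04  0.97 -0.07]
```

View pics/s7c.png

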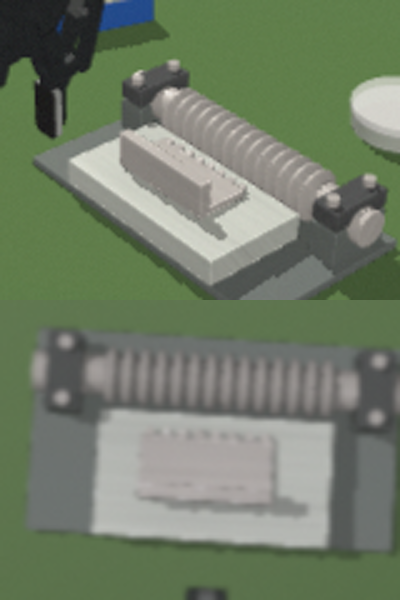

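Run:
```python
from h import *
d=ld('t7');im=cv2.resize(d['color'][210:270,310:380,::-1],None,fx=11,fy=9.9,interpolation=cv2.INTER_CUBIC)
cv2.imwrite('pics/t7c.png',im)
```

```text
(no output)
```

View pics/t7c.png

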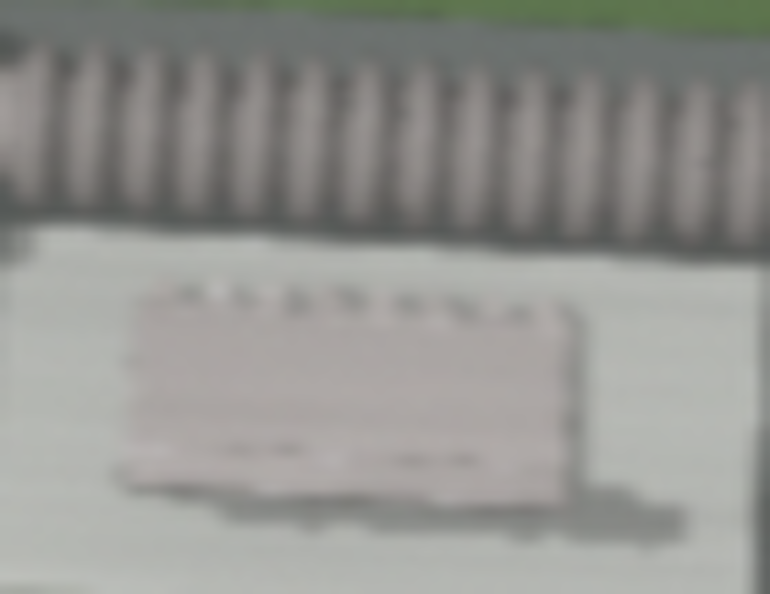

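>>> apply_moves --pt "0 0 -0.157 0 0 0 0.055" --pt "0 0 -0.157 0 0 0 0.055" --pt "0 0 -0.157 0 0 0 0.055" --pt "0 0 -0.157 0 0 0 0.055" --pt "0 0 -0.157 0 0 0 0.055" --pt "0 0 -0.157 0 0 0 0.055" --pt "0 0 -0.157 0 0 0 0.055" --pt "0 0 -0.157 0 0 0 0.055" --pt "0 0 -0.157 0 0 0 0.055" --pt "0 0 -0.158 0 0 0 0.055"

```text
time: 11.78
eef_pos: [0.3848, 0.0059, 0.195]
tool_rot: [0.027, 1.0, -0.0, 0.001]
force: [0.0, 0.1, 0.9]
opening: 0.643
```

Run:
```python
from h import *
plan(st(-.085,.0065,.108),86.6)
```

```text
turn [-0.0005  0.0012  0.0052] shift after turn [-0.076  -0.0008  0.087 ] shift now [-0.0759 -0.0011  0.0871]
t 11.775 pos [0.3848 0.0059 0.195 ] f [0.05 0.14 0.93] op 0.643 q [-0.41  0.07  0.37  2.1  -0.03  0.97  1.49]
```

>>> apply_moves --pt "0 0 0.005 -0.02 -0.001 0.02 0.055" --pt "0 0 0 -0.03 0 0.03 0.055" --pt "0 0 0 -0.02 0 0.02 0.055" --pt "0 0 0 -0.006 0 0.012 0.055" --pt "0 0 0 0 0 0.005 0.055" --pt "0 0 0 0 0 0 0.055"

```text
time: 12.52
eef_pos: [0.4584, 0.0004, 0.1079]
tool_rot: [0.032, 0.999, 0.0, -0.0]
force: [0.1, -0.0, 1.2]
opening: 0.643
```

Run:
```python
from h import *
plan(st(-.055,.0065,.108),86.6)
s=snap('side','s8')
cv2.imwrite('pics/s8c.png',cv2.resize(s['color'][190:310,250:410,::-1],(800,600),interpolation=cv2.INTER_CUBIC))
```

```text
turn [ 0.0001 -0.0009 -0.0044] shift after turn [-0.0322  0.0004 -0.0001] shift now [-0.0322  0.0005 -0.0002]
t 12.525 pos [4.584e-01 4.000e-04 1.079e-01] f [ 0.11 -0.04  1.19] op 0.643 q [-0.33  0.36  0.36  2.01 -0.17  0.8   1.63]
```

View pics/s8c.png

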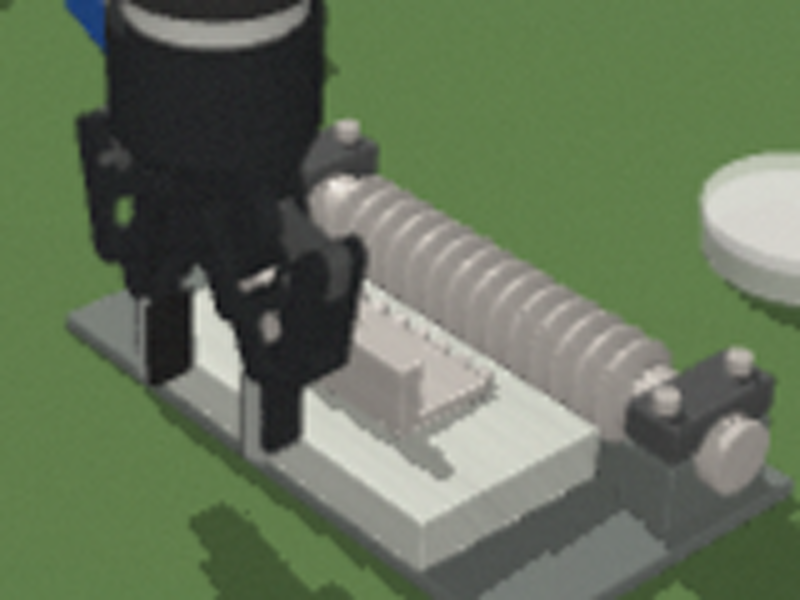

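>>> apply_moves --pt "0 0 -0.004 -0.01 0 0 0.055" --pt "0 0 0 -0.012 0 0 0.055" --pt "0 0 0 -0.01 0 0 0.055" --pt "0 0 0 -0.004 0 0 0.055" --pt "0 0 0 -0.004 0 0 0.055" --pt "0 0 0 -0.004 0 0 0.055" --pt "0 0 0 0 0 0 0.055"

```text
time: 13.45
eef_pos: [0.5022, -0.0022, 0.1074]
tool_rot: [0.03, 1.0, -0.0, -0.001]
force: [-1.9, 0.3, -0.7]
opening: 0.649
```

Run:
```python
from h import *
plan(st(-.03,.0065,.108),86.6)
```

```text
turn [-0.0001 -0.0016 -0.0004] shift after turn [-0.0133  0.0004 -0.0006] shift now [-0.0133  0.0004 -0.0006]
t 13.45 pos [ 0.5022 -0.0022  0.1074] f [-1.91  0.33 -0.72] op 0.649 q [-0.3   0.44  0.35  1.9  -0.2   0.84  1.66]
```

Force of about 2 N: the leaf is sliding. Go on in small steps.

>>> apply_moves --pt "0 0 0 -0.003 0 0 0.055" --pt "0 0 0 -0.003 0 0 0.055" --pt "0 0 0 -0.002 0 0 0.055" --pt "0 0 0 0 0 0 0.055"

```text
time: 13.95
eef_pos: [0.5115, -0.0028, 0.108]
tool_rot: [0.03, 1.0, -0.0, 0.001]
force: [-0.4, -0.2, -0.2]
opening: 0.646
```

>>> apply_moves --pt "0 0 0 -0.002 0 0 0.055" --pt "0 0 0 -0.001 0 0 0.055" --pt "0 0 0 0 0 0 0.055"

```text
time: 14.32
eef_pos: [0.5137, -0.0029, 0.108]
tool_rot: [0.03, 1.0, 0.0, -0.0]
force: [-4.9, 0.4, 2.3]
opening: 0.645
```

>>> apply_moves --pt "0 0 0 -0.001 0 0 0.055" --pt "0 0 0 -0.001 0 0 0.055" --pt "0 0 0 0 0 0 0.055"

```text
time: 14.7
eef_pos: [0.5155, -0.003, 0.108]
tool_rot: [0.03, 1.0, 0.0, -0.0]
force: [-5.2, 0.4, 3.8]
opening: 0.645
```

Run:
```python
from h import *
plan(st(-.03,.0065,.108),86.6)
s=snap('side','s9')
cv2.imwrite('pics/s9c.png',cv2.resize(s['color'][190:310,250:410,::-1],(800,600),interpolation=cv2.INTER_CUBIC))
```

```text
turn [ 0.0001 -0.0009 -0.0004] shift after turn [ 0.0001  0.0004 -0.    ] shift now [ 0.0001  0.0004 -0.    ]
t 14.7 pos [ 0.5155 -0.003   0.108 ] f [-5.21  0.35  3.84] op 0.645 q [-0.3   0.46  0.35  1.86 -0.2   0.86  1.66]
```

View pics/s9c.png

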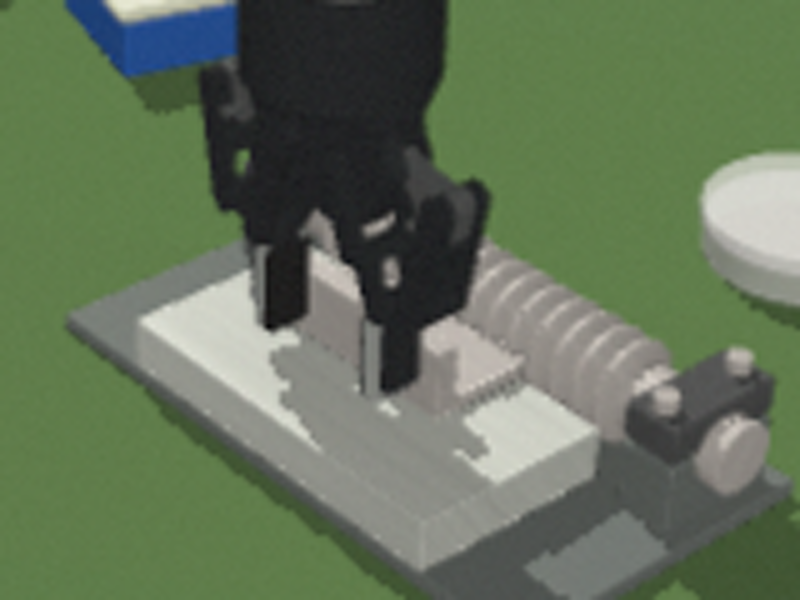

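>>> apply_moves --pt "0 0 0 -0.001 0 0 0.055" --pt "0 0 0 -0.001 0 0 0.055" --pt "0 0 0 0 0 0 0.055"

```text
time: 15.12
eef_pos: [0.5158, -0.0031, 0.1076]
tool_rot: [0.03, 1.0, 0.0, -0.003]
force: [-7.8, -0.0, 6.6]
opening: 0.646
```

>>> apply_moves --pt "0 0 0 -0.001 0 0 0.055" --pt "0 0 0 0 0 0 0.055"

```text
time: 15.38
eef_pos: [0.516, -0.0031, 0.1075]
tool_rot: [0.03, 1.0, 0.0, -0.004]
force: [-9.9, -0.5, 8.5]
opening: 0.64
```

>>> apply_moves --pt "0 0 0 -0.001 0 0 0.055" --pt "0 0 0 0 0 0 0.055"

```text
time: 15.62
eef_pos: [0.5161, -0.0031, 0.1074]
tool_rot: [0.03, 1.0, 0.0, -0.005]
force: [-11.8, 1.2, 10.0]
opening: 0.645
```

>>> apply_moves --pt "0 0 0 -0.002 0 0 0.055" --pt "0 0 0 -0.002 0 0 0.055" --pt "0 0 0 0 0 0 0.055"

```text
time: 16.0
eef_pos: [0.5168, -0.0032, 0.1067]
tool_rot: [0.03, 1.0, 0.001, -0.009]
force: [-17.8, -0.1, 14.2]
opening: 0.639
```

>>> apply_moves --pt "0 0 0 0.004 0 0 0.055" --pt "0 0 0 0.006 0 0 0.055" --pt "0 0 0 0.02 0 0 0.055" --pt "0 0 0 0.04 0 -0.02 0.04" --pt "0 0 0 0.04 0 -0.04 0.02" --pt "0 0 0 0.02 0 -0.03 0" --pt "0 0 0 0 0 0 0" --pt "0 0 0 0 0 0 0"

```text
time: 17.0
eef_pos: [0.3955, 0.0043, 0.1981]
tool_rot: [0.03, 1.0, 0.0, 0.002]
force: [0.8, 0.7, -0.6]
opening: 0.002
```

Run:
```python
from h import *
plan(st(-.08,.0065,.108),86.6)
s=snap('side','s10');t=snap('top','t10')
cv2.imwrite('pics/s10c.png',cv2.resize(s['color'][200:300,270:400,::-1],(780,600),interpolation=cv2.INTER_CUBIC))
cv2.imwrite('pics/t10c.png',cv2.resize(t['color'][210:270,310:380,::-1],None,fx=11,fy=9.9,interpolation=cv2.INTER_CUBIC))
```

```text
turn [ 0.0004  0.0033 -0.0004] shift after turn [-0.0702  0.0002  0.0901] shift now [-0.0699  0.0002  0.0903]
t 17.0 pos [0.3955 0.0043 0.1981] f [ 0.78  0.68 -0.61] op 0.002 q [-0.42  0.09  0.39  2.07 -0.04  0.98  1.51]
```

View pics/s10c.png

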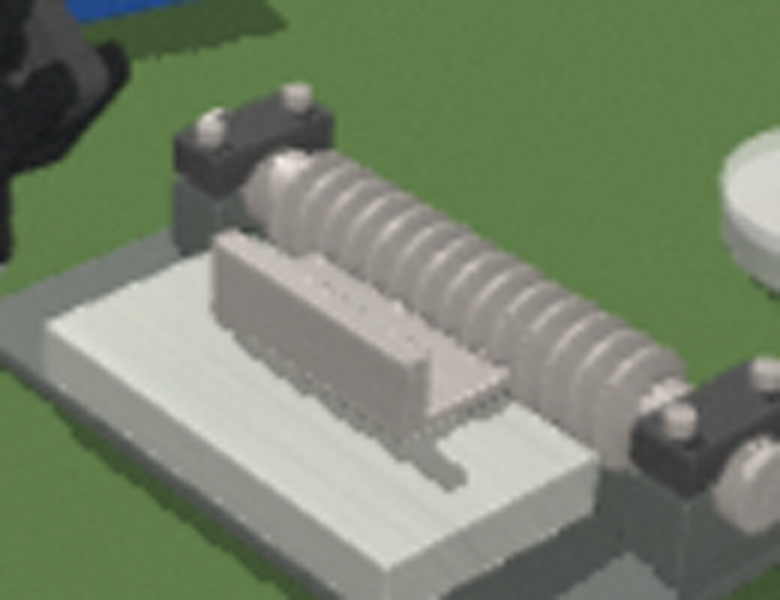

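View pics/t10c.png

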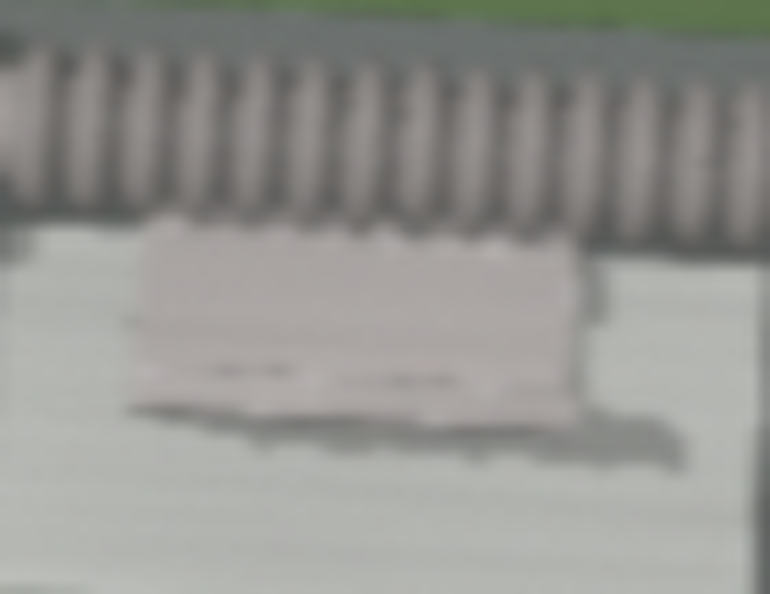

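Run:
```python
from h import *
a=np.radians(YAW);ux=np.array([np.cos(a),np.sin(a),0]);uy=np.array([-ux[1],ux[0],0]);O=st(0,0,0)
for n in('t7','t10'):
    d=ld(n);hsv=cv2.cvtColor(d['color'],cv2.COLOR_RGB2HSV);
    # deck is greenish-grey, leaf pinkish: use R-G
    g=d['color'].astype(np.float32);diff=cv2.GaussianBlur(g[...,0]-g[...,1],(3,3),0);m=(diff>2).astype(np.uint8)
    z=np.zeros_like(m);r0=(236,264) if n=='t7' else (233,258);z[r0[0]:r0[1],312:372]=m[r0[0]:r0[1],312:372]
    # rear edge: per column lowest pixel, subpixel crossing
    pts=[]
    for c in range(325,361):
        col=diff[:,c];r=max(np.where(z[:,c])[0]);t=(col[r]-2)/(col[r]-col[r+1]+1e-6);P=onz(d,(c,r+min(t,1)),.061)-O;pts.append([P@ux,P@uy])
    pts=np.array(pts);f=np.polyfit(pts[:,1],pts[:,0],1);print(n,'rear x at y=6:',np.polyval(f,.006),'slope deg',np.degrees(f[0]),'res',np.std(pts[:,0]-np.polyval(f,pts[:,1])))
```

```text
t7 rear x at y=6: -0.03668777805451455 slope deg 0.05471974670809324 res 0.00023203101097716755
t10 rear x at y=6: -0.01823773953899545 slope deg 0.03152457169749113 res 0.0003159871858111434
```

Run:
```python
from h import *
plan(st(-.065,.036,.112),86.6)
```

```text
turn [-0.0006  0.0001 -0.0007] shift after turn [-0.0859  0.0299  0.0853] shift now [-0.0859  0.0301  0.0852]
t 17.1 pos [0.3948 0.0041 0.1973] f [-0.54 -0.47 -0.33] op -0.001 q [-0.42  0.09  0.39  2.07 -0.04  0.98  1.5 ]
```

>>> apply_moves --pt "0 0 0 -0.01 0.01 0.02 0" --pt "0 0 0 -0.02 0.01 0.03 0" --pt "0 0 0 -0.02 0.01 0.02 0" --pt "0 0 0 -0.02 0 0.01 0" --pt "0 0 0 -0.01 0 0.005 0" --pt "0 0 0 0 0 0 0"

```text
time: 17.85
eef_pos: [0.4759, 0.0289, 0.1121]
tool_rot: [0.03, 1.0, -0.0, -0.001]
force: [-0.6, -0.7, -0.1]
opening: -0.001
```

Run:
```python
from h import *
plan(st(-.0295,.036,.112),86.6)
s=snap('side','s11')
cv2.imwrite('pics/s11c.png',cv2.resize(s['color'][190:310,250:410,::-1],(800,600),interpolation=cv2.INTER_CUBIC))
```

```text
turn [-0.001  -0.0013 -0.0012] shift after turn [-0.0419  0.0004  0.0001] shift now [-0.0419  0.0004  0.    ]
t 17.85 pos [0.4759 0.0289 0.1121] f [-0.64 -0.75 -0.12] op -0.001 q [-0.38  0.39  0.36  1.96 -0.18  0.82  1.58]
```

View pics/s11c.png

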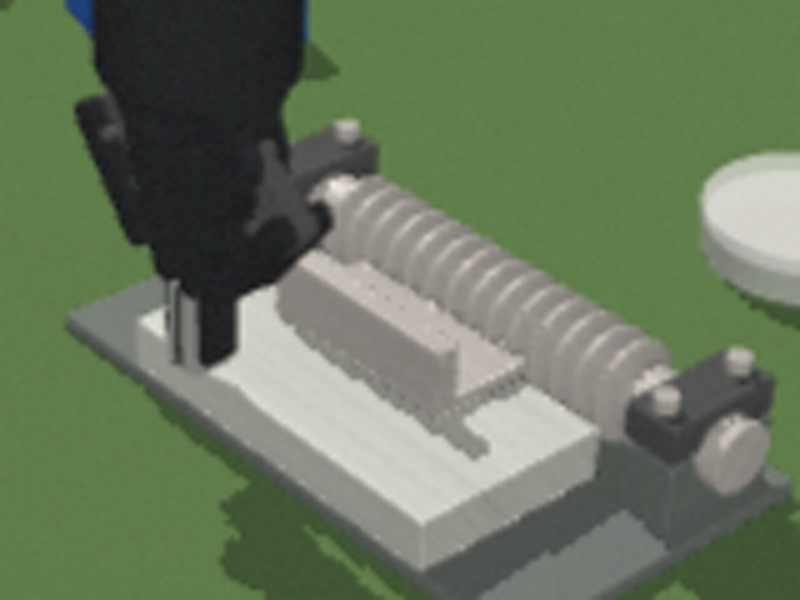

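>>> apply_moves --pt "0 0 0 -0.012 0 0 0" --pt "0 0 0 -0.014 0 0 0" --pt "0 0 0 -0.009 0 0 0" --pt "0 0 0 -0.003 0 0 0" --pt "0 0 0 0 0 0 0"

```text
time: 18.52
eef_pos: [0.5137, 0.0271, 0.1128]
tool_rot: [0.03, 1.0, -0.0, -0.0]
force: [-0.4, 1.2, -0.9]
opening: -0.0
```

>>> apply_moves --pt "0 0 0 -0.002 0 0 0" --pt "0 0 0 -0.001 0 0 0" --pt "0 0 0 0 0 0 0"

```text
time: 18.9
eef_pos: [0.5167, 0.027, 0.1129]
tool_rot: [0.03, 1.0, 0.0, 0.0]
force: [0.7, -0.5, 0.8]
opening: 0.001
```

>>> apply_moves --pt "0 0 0 -0.002 0 0 0" --pt "0 0 0 -0.001 0 0 0" --pt "0 0 0 0 0 0 0"

```text
time: 19.27
eef_pos: [0.5179, 0.0269, 0.1126]
tool_rot: [0.03, 1.0, 0.0, -0.002]
force: [-5.2, 0.1, 3.9]
opening: 0.001
```

>>> apply_moves --pt "0 0 0 -0.002 0 0 0" --pt "0 0 0 0 0 0 0"

```text
time: 19.52
eef_pos: [0.5183, 0.0269, 0.1123]
tool_rot: [0.03, 1.0, 0.0, -0.004]
force: [-7.9, 0.9, 8.3]
opening: -0.002
```

>>> apply_moves --pt "0 0 0 0.004 0 0 0" --pt "0 0 0 0.008 0 0 0" --pt "0 0 0 0.02 0 0 0" --pt "0 0 0 0 -0.02 0 0" --pt "0 0 0 0 -0.03 0 0" --pt "0 0 0 0 -0.01 0 0" --pt "0 0 0 0 0 0 0"

```text
time: 20.4
eef_pos: [0.4864, -0.0317, 0.113]
tool_rot: [0.031, 1.0, 0.0, 0.0]
force: [0.6, 0.3, -0.7]
opening: 0.005
```

Run:
```python
from h import *
plan(st(-.0285,-.0235,.112),86.6)
s=snap('side','s12')
cv2.imwrite('pics/s12c.png',cv2.resize(s['color'][190:310,250:410,::-1],(800,600),interpolation=cv2.INTER_CUBIC))
```

```text
turn [ 0.0002  0.0008 -0.0021] shift after turn [-0.0289  0.0007  0.001 ] shift now [-0.0289  0.0008  0.0011]
t 20.4 pos [ 0.4864 -0.0317  0.113 ] f [ 0.6   0.34 -0.72] op 0.005 q [-0.27  0.4   0.37  1.94 -0.19  0.84  1.72]
```

View pics/s12c.png

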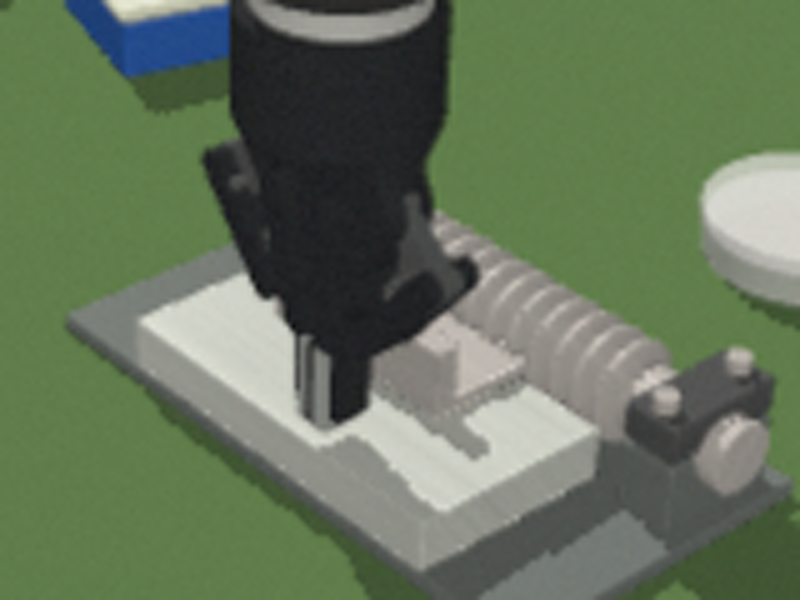

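>>> apply_moves --pt "0 0 -0.002 -0.009 0 0 0" --pt "0 0 0 -0.01 0 0 0" --pt "0 0 0 -0.005 0 0 0" --pt "0 0 0 -0.003 0 0 0" --pt "0 0 0 -0.002 0 0 0" --pt "0 0 0 0 0 0 0"

```text
time: 21.2
eef_pos: [0.5141, -0.033, 0.1126]
tool_rot: [0.029, 1.0, 0.0, -0.001]
force: [-2.5, -0.3, 1.5]
opening: -0.002
```

>>> apply_moves --pt "0 0 0 -0.002 0 0 0" --pt "0 0 0 0 0 0 0"

```text
time: 21.45
eef_pos: [0.5145, -0.033, 0.1125]
tool_rot: [0.029, 1.0, 0.0, -0.003]
force: [-6.9, -0.0, 5.6]
opening: 0.0
```

>>> apply_moves --pt "0 0 0 -0.002 0 0 0" --pt "0 0 0 0 0 0 0"

```text
time: 21.7
eef_pos: [0.5148, -0.0331, 0.1122]
tool_rot: [0.029, 1.0, 0.001, -0.005]
force: [-10.7, 1.3, 8.2]
opening: -0.006
```

>>> apply_moves --pt "0 0 0 0.005 0 0 0" --pt "0 0 0 0.008 0 0 0" --pt "0 0 0 0.02 0 0 0" --pt "0 0 0 0.04 0 -0.02 0" --pt "0 0 0 0.03 0 -0.04 0" --pt "0 0 0 0.02 0 -0.03 0" --pt "0 0 0 0 0 0 0" --pt "0 0 0 0 0 0 0"

```text
time: 22.7
eef_pos: [0.3967, -0.026, 0.2027]
tool_rot: [0.029, 1.0, 0.0, 0.001]
force: [-0.2, 0.2, -0.5]
opening: -0.002
```

Run:
```python
from h import *
a=np.radians(YAW);ux=np.array([np.cos(a),np.sin(a),0]);uy=np.array([-ux[1],ux[0],0]);O=st(0,0,0)
t=snap('top','t13');s=snap('side','s13')
for n in('t10','t13'):
    d=ld(n);g=d['color'].astype(np.float32);diff=cv2.GaussianBlur(g[...,0]-g[...,1],(3,3),0);m=diff>2;pts=[]
    for c in range(325,361):
        col=diff[:,c];r=233+max(np.where(m[233:258,c])[0]);t_=(col[r]-2)/(col[r]-col[r+1]+1e-6);P=onz(d,(c,r+min(t_,1)),.061)-O;pts.append([P@ux,P@uy])
    pts=np.array(pts);f=np.polyfit(pts[:,1],pts[:,0],1);print(n,np.polyval(f,.006),np.degrees(f[0]))
for p in ([.5183,.0269,0],[.5148,-.0331,0],[.5158,-.0031,0]): print('contact TCP stand x',(np.array(p)-O)@ux)
cv2.imwrite('pics/s13c.png',np.hstack([cv2.resize(s['color'][200:300,270:400,::-1],(400,300),interpolation=cv2.INTER_CUBIC),cv2.resize(t['color'][205:280,300:400,::-1],(400,300),interpolation=cv2.INTER_CUBIC)]))
cv2.imwrite('pics/t13full.png',t['color'][:,:,::-1])
```

```text
t10 -0.01823773953899545 0.03152457169749113
t13 -0.018026856287288784 -0.03280380014417074
contact TCP stand x -0.02895776401672361
contact TCP stand x -0.028893220999899036
contact TCP stand x -0.02967417237925412
```

View pics/s13c.png

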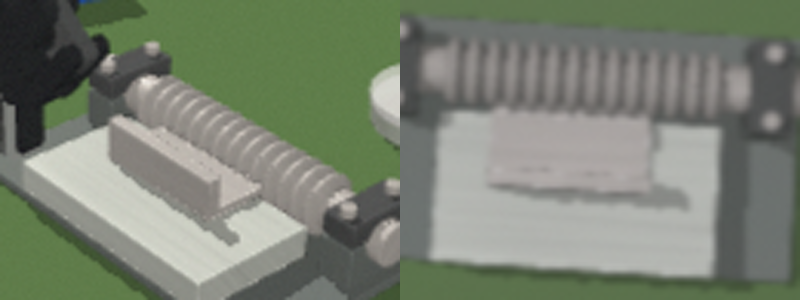

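View pics/t13full.png

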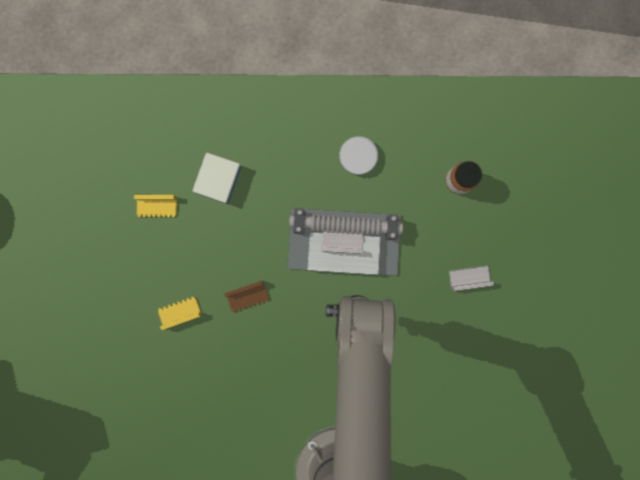

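Run:
```python
from bench import bot
print(bot.job_done())
```

```text
the job is handed in; nothing more can be done
None
```

The coarse leaf (left of the stand, top-view pixel 202, 252) is seated in the screw, pressed near both ends, and the job is handed in at about 23 s. The run reports no verdict, so what follows is from my own measurements.

- **Placing:** I set the leaf on the deck with its tooth tips at stand x of about 15 mm and let go. The top view showed its teeth lined up with the grooves to about 1 mm.
- **Pushing home:** I pushed it from behind with two spread fingers until it stopped, at about 18 N, then drew back.
- **Pressing:** I pressed the back with shut fingers about 30 mm left of the middle (about 8 N), then about 30 mm right of it (about 11 N). The fingers stopped at nearly the same depth both times, at stand x −28.96 and −28.89 mm.
- **Last check:** The rib's rear face is at stand x −18.0 mm, which puts the tooth tips at about 34 mm. The leaf is within 0.1° of parallel to the screw and lies on the deck. The fine leaf, box, jar and dish look unmoved in the last top picture.

**Disagreements:** While the leaf was held, the side camera differed from the top camera and arm by up to about 5 mm, so I relied on the top view. The end blocks suggested the stand was 2–3 mm off the position I took from the deck, while the screw grooves suggested about 1 mm. The force stop and the final depth both fit the position I used.

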